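Key the knurled collar onto the disc sharpener's spindle and hold it home

ROBOT

A 6-joint arm with a two-finger parallel gripper is mounted at the origin on the work surface; the furniture and walls round the work are solid. World frame = base frame: x ahead of the robot, y to its left, z up, the work surface at z = 0. Lengths are in m, angles in rad, forces in N, time in s.
With the tool pointing down it reaches from about 0.35 to 0.975 m from the base axis. Payload 4.9 kg.
Tool frame: the origin (TCP) lies at the very end of the fingers, on their centre line; the grasp point (between the pads) lies manip.grip_point_offset behind it (manip.grip_point_offset is the distance from the TCP to the grasp point, in m); z points along the fingers, y is the line along which they close (so a half turn about z gives the same grasp; the last joint's range is limited). The gripper opens to 85 mm and grips with 20 to 120 N. Pads are 22 mm wide; open, the fingers measure 114 mm over their backs; the gripper's body (76 mm by 85 mm) begins 54 mm behind the grasp point. The pads swing forward as they close: fully open they stand 13 mm farther back than shut.
Start: joints at [1.139, 0.053, 1.613, -0, 1.476, -0.119], TCP at [0.192, 0.595, 0.231] pointing down, gripper open.
Joint ranges: [-3.01, 3.01], [-1.01, 2.22], [0.06, 2.58], [-1.02, 4.17], [0.09, 2.62], [-3.14, 3.14]. Speed limits (rad/s): [2.57, 2.57, 3.14, 3.14, 3.14, 3.14].

INTERFACE

Orientations are given as a unit quaternion [w, x, y, z].
In Python, from plant import manip gives the robot as it stands.
- The arm moves only by the shell command python3 -m crank 'ROWS' [OPENING]. ROWS is JSON, a list of rows, each an object of numbers: "x", "y", "z": the shift along the tool's x, y, z in cm; "turn": the turn about the tool's z in rad. In form: [{"x": .., "y": .., "z": .., "turn": ..}, ...]. A call has 1 to 5 rows; each row shifts and turns the commanded pose from where the row before left it, along the tool's axes as they then stand; what a row does not reach is not made up. A row lasts 1/10 s, in which the tool goes at most 50 mm and 8.59 degrees, less where a joint would pass 70% of its speed; a pose out of reach is approached as far as the arm can. A call with a gripper value outside its range is refused whole. OPENING is the opening in per cent of the stroke, from 0 (shut) to 100 (fully open), set as the call begins (- or left out, the last holds). The fingers move at their own pace and stop on an object; the grip force is fixed at half the most. Time passes only in rows, so rows that do not move let the fingers close. It gives the time, the measured TCP pose, the force, the opening and the grip force at its end, in the units of the state.
- manip.state(): the state, without advancing time (a new reading comes with each control period).
- manip.grab_frame(name): name is "scene" or "top"; returns (picture, depth): 420x560x3 uint8, red, green, blue; 420x560 float32, m along the optical axis (not along the pixel's ray), 0 where there is no reading.
- manip.camera_model(name): a dict with "mtx" (3x3 intrinsics, pixels), "k1" (the pictures are not rectified: a ray, as slopes to the right and down, at radius r is drawn at 1 + k1 r^2 times it, then the intrinsics apply), "world_to_cam" (4x4, takes a point from world to camera coordinates). Camera axes: x right, y down, z forward; pixel columns grow to the right and rows downward; lengths in m; the calibration is good to about 2 mm. A picture is of the moment at which its call begins. camera_model takes no time and is no camera call.
- manip.job_done(): hands the job in; it is judged then, once.
The state is a dict: "time": time; "joint_pos": joint angles; "joint_vel": joint speeds; "joint_efforts": joint torques, N m; "tool_pos": TCP position; "tool_rot": TCP orientation; "contact_force": force on the tool from outside, world axes, zero at the start; "ft_torque": the same for the moment, N m; "gripper_width": opening from 0.0 (shut) to 1.0 (fully open); "grasp_force": force on a finger pad.
Only numpy, scipy, OpenCV 4.12 (cv2) and the standard library are available. Lean on these libraries where they do the work, as an engineer would, in place of code of your own. Each camera call takes 0.05 s, during which the arm holds its last target. There are 200 camera calls.

TASK

Fit the knurled aluminium collar to the disc sharpener: first press the red stop button fully down and release it, then the blue spindle-brake button, one at a time and never the green start button. Then set the collar on the spindle and turn it under a light push until its hidden slots drop over the spindle's cross-pin, push it fully home against the sprung ring, and finish still holding it down there with the gripper so that I can tighten its grub screw. Leave the hex key, screw dish and dropper bottle where they are.

Things in the scene. Friction and masses are not known exactly. Their poses are not given: they have to be found in the camera images.
- sharpener: Disc sharpener fixed to the bench: grey casing 130 (x) x 190 (y) mm, 55 mm high, a dark 110 mm disc on top with the spindle in its middle, and a row of three buttons on its right (-y) end. Origin at the centre of its underside, z up, x toward its rear
- spindle_seat (a point): Centre of the steel shoulder on which the collar must land, on the spindle axis, 70 mm above the bench and 32 mm to the left (+y) of the casing's middle. The shoulder is 52 mm wide. In its middle lies a brass pressure ring, 35 mm wide, on a spring
- spindle_nose (a point): Middle of the top of the 16 mm steel spindle, 32 mm above the shoulder; the last 6 mm are coned to 7 mm. A 5 mm cross-pin, 26 mm long, goes through the spindle 11.5 mm above the shoulder. The spindle has stopped at any angle, so the pin points anywhere; it cannot turn. (This point's axes are those of the casing, not of the pin)
- pressure_ring (a joint): Travel of the brass pressure ring: 0 = up (6 mm proud of the shoulder), 0.006 m = pushed flush with the shoulder. Its spring pushes back with 3.5 N at first and 7.7 N when flush, more than the collar's weight, so the collar rises again unless it is held down. If the collar binds on the pin before the ring is flush, turn it a touch (0.05 to 0.15 rad) and push again, up to about 15 N
- collar: Loose knurled aluminium collar, a blind cap 42 mm in diameter and 40 mm tall with a red band near its lower edge, standing upright on its open end; 90 to 160 g. Origin at the centre of its open underside, z up. Bore 17.6 mm, closed 34 mm above the underside. The straight side may be gripped anywhere from 14 mm above the underside to the top
- collar_top (a point): Middle of the collar's top, 40 mm above its underside. Hidden in the bore from 4 mm above the underside are four slots, 9 mm wide, 90 degrees apart. Off a slot the collar stops on the pin, underside 10 mm above the shoulder. Turned at most a quarter turn under 5 to 10 N, a slot meets the pin (0.1 rad play each way) and it sinks 4 mm to the ring (then it no longer turns), then 6 mm more
- stop_button (a joint): Red stop button: 0 = up, 0.006 m = fully down; 5 N pushes it down and it springs back
- stop_button_top (a point): Centre of the top of the red stop button (22 mm wide, pressed downward), nearest the front of the casing. It stands 10 mm out of a 38 mm wide grey housing, 77 mm above the bench when up
- brake_button (a joint): Blue spindle-brake button: 0 = up, 0.006 m = fully down; 5 N pushes it down and it springs back
- brake_button_top (a point): Centre of the top of the blue spindle-brake button (22 mm wide, pressed downward), in the middle of the row of three, 40 mm from its neighbours. It stands 10 mm out of a 38 mm wide grey housing, 77 mm above the bench when up
- start_button (a joint): Green start button, farthest to the rear: 0 = up, 0.006 m = down. Not to be pressed
- hex_key: Black hex key, 32 x 88 mm, loose on the bench; leave it. Origin under its middle
- screw_dish: Round steel screw dish, 109 mm wide, 17 mm high, loose; leave it. Origin under its middle
- oil_bottle: Small brown dropper bottle, 33 mm wide, 102 mm tall, loose; leave it. Origin under its middle

How it is judged:
By the outcome, as a careful person would: the job done as asked, in the order asked, and still so for the second after the job is handed in, while the arm keeps its last pose, push and grip.
It also fails if it takes over 61 s, if anything falls off the work surface, if the arm or the gripper's body presses on something with over 40 N, if the wrist force passes 120 N, or if a joint passes its speed limit or range.

## Working session

There is one attempt and no reset: what is moved stays moved. The work goes in short steps, Python scripts to look and compute and a shell command to move; the robot and the scene stay as the last step left them, time stands still between calls to the robot, and variables do not carry over. Pictures are saved under pics/ and viewed, at most 10 in all, crops included, and the job is handed in when it is done.

```bash
ls; mkdir -p pics; cat > h.py <<'E'
import numpy as np,cv2
from plant import manip
def cam(n):
    c=manip.camera_model(n);return np.array(c["mtx"]),c["k1"],np.array(c["world_to_cam"])
def ray(n,u,v):
    K,k1,T=cam(n)
    p=cv2.undistortPoints(np.array([[[u,v]]],float),K,np.array([k1,0,0,0.]))[0,0]
    R=T[:3,:3];return -R.T@T[:3,3],R.T@np.array([p[0],p[1],1])
def onz(n,u,v,z):
    o,d=ray(n,u,v);return o+d*(z-o[2])/d[2]
def proj(n,P):
    K,k1,T=cam(n)
    return cv2.projectPoints(np.array(P,float).reshape(-1,1,3),cv2.Rodrigues(T[:3,:3])[0],T[:3,3],K,np.array([k1,0,0,0.]))[0][:,0]
def dep(n,D,u,v):
    o,d=ray(n,u,v);return o+d*D[int(round(v)),int(round(u))]
E
python3 - <<'E'
from h import *
for n in("scene","top"):
    p,d=manip.grab_frame(n);cv2.imwrite(f"pics/{n}0.png",p[:,:,::-1]);np.save(f"{n}0.npy",d)
    print(n,cam(n)[1],np.round(ray(n,280,210),3).tolist())
print(manip.state(),manip.grip_point_offset)
E
```

```text
pics
scene 0.032569376237245054 [[-0.496, -0.566, 0.606], [0.795, 0.427, -0.431]]
top -0.06124647798365407 [[0.293, -0.054, 0.999], [0.215, 0.002, -0.977]]
{'time': 0.1, 'joint_pos': array([ 1.13900217e+00,  5.32778757e-02,  1.61417843e+00, -7.96710949e-06,
        1.47601079e+00, -1.19016064e-01]), 'joint_vel': array([ 0.00147466, -0.000388  , -0.00426144, -0.00078512, -0.00160629,
        0.00080894]), 'joint_efforts': array([ 1.30701974e-04, -3.94907963e+01, -3.71361208e+01, -1.19750493e-04,
        3.96990072e-03, -1.27316602e-05]), 'tool_pos': array([0.192083  , 0.59414607, 0.23018102]), 'tool_rot': array([-2.51048359e-04,  1.55751900e-01,  9.87795762e-01, -9.02977986e-04]), 'contact_force': array([ 0.68343256, -0.26988927,  0.31746558]), 'ft_torque': array([-0.03145154,  0.01526902, -0.01194989]), 'grasp_force': 0.0, 'gripper_width': 1.003287422703156} 0.0187
```

View pics/scene0.png

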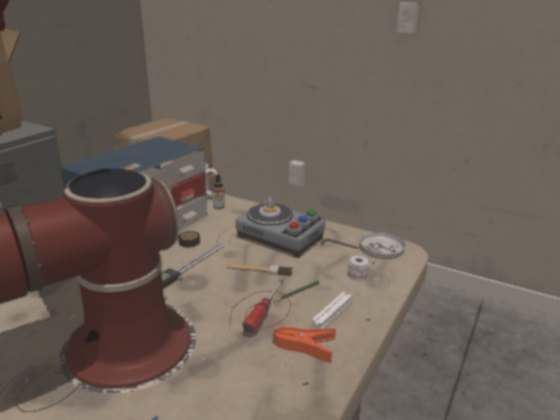

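View pics/top0.png

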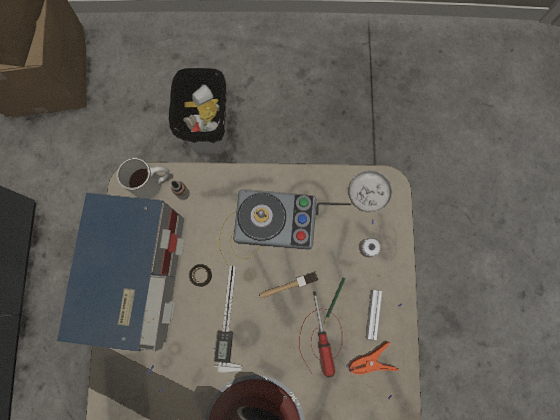

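```bash
python3 - <<'E'
from h import *
a=cv2.imread("pics/top0.png");b=cv2.imread("pics/scene0.png")
L=cv2.resize(a[160:280,220:400],(800,533),interpolation=cv2.INTER_CUBIC)
cv2.imwrite("pics/topz.png",L)
R=cv2.resize(b[170:300,225:425],(800,520),interpolation=cv2.INTER_CUBIC)
cv2.imwrite("pics/scenez.png",R)
d=np.load("top0.npy")
for u,v in[(370,241),(370,247),(371,255),(365,247),(303,202),(302,219),(301,236),(262,214),(262,230),(200,270),(370,190),(178,187),(345,204)]:print(u,v,dep("top",d,u,v).round(4))
print(proj("top",[manip.state()["tool_pos"]]))
E
```

```text
370 241 [ 0.432  -0.2691  0.0398]
370 247 [ 0.4173 -0.2683  0.0414]
371 255 [ 0.399  -0.2718  0.0343]
365 247 [ 0.4173 -0.2565  0.0404]
303 202 [ 0.516  -0.1057  0.0794]
302 219 [ 0.476  -0.1037  0.0765]
301 236 [ 0.4356 -0.1014  0.0794]
262 214 [ 0.4819 -0.0114  0.0981]
262 230 [ 0.451  -0.0106  0.0621]
200 270 [ 0.3592  0.1428 -0.0009]
370 190 [ 0.5684 -0.281   0.0046]
178 187 [0.5492 0.1914 0.0753]
345 204 [ 0.5298 -0.2158  0.0078]
[[-58.47574966 342.50173396]]
```

View pics/topz.png

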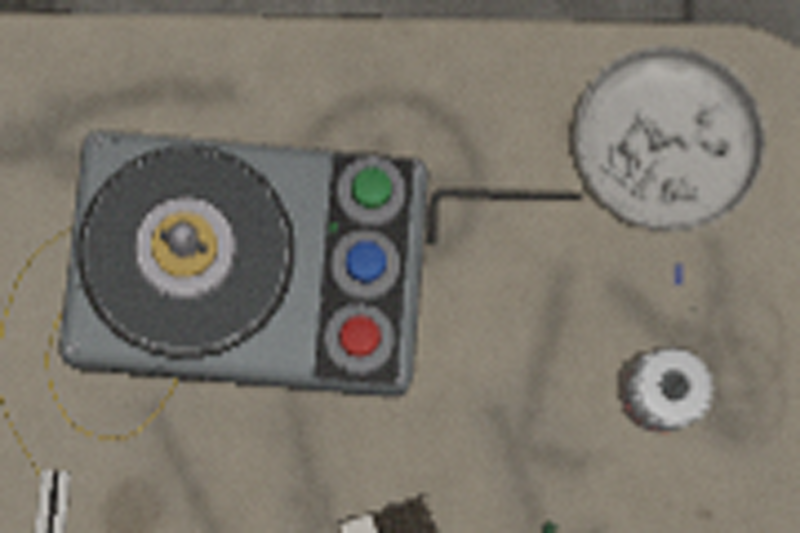

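View pics/scenez.png

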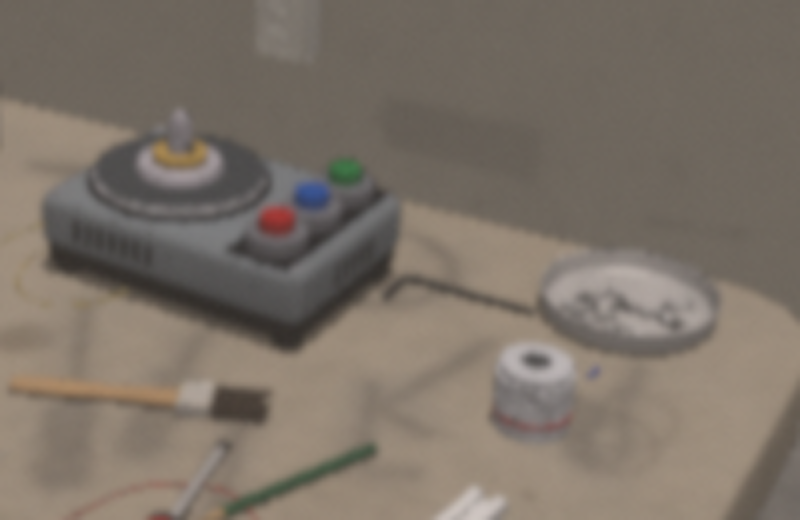

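```bash
cat > meas.py <<'E'
from h import *
def blob(hsv,lo,hi,box):
    m=cv2.inRange(hsv,lo,hi);z=np.zeros_like(m);x0,y0,x1,y1=box;z[y0:y1,x0:x1]=m[y0:y1,x0:x1]
    n,l,s,c=cv2.connectedComponentsWithStats(z);i=1+np.argmax(s[1:,4]);return c[i],s[i]
def tri(us,ut):
    A=np.zeros((3,3));b=np.zeros(3)
    for n,(u,v) in(("scene",us),("top",ut)):
        o,d=ray(n,u,v);d/=np.linalg.norm(d);M=np.eye(3)-np.outer(d,d);A+=M;b+=M@o
    return np.linalg.solve(A,b)
E
python3 - <<'E'
from meas import *
H={n:cv2.cvtColor(cv2.imread(f"pics/{n}0.png"),cv2.COLOR_BGR2HSV) for n in("top","scene")}
B={"top":(225,180,325,255),"scene":(230,190,330,250)}
C={"red":((0,110,80),(8,255,255)),"red2":((172,110,80),(180,255,255)),"blue":((105,110,80),(125,255,255)),"green":((50,90,50),(80,255,255)),"brass":((15,90,90),(32,255,255))}
for k,(lo,hi) in C.items():
    try:
        t,st=blob(H["top"],lo,hi,B["top"]);s,ss=blob(H["scene"],lo,hi,B["scene"])
        print(k,t.round(1),st,s.round(1),ss,"plane",onz("top",*t,.077 if k!="brass" else .076).round(4),onz("scene",*s,.077).round(4),"tri",tri(s,t).round(4))
    except Exception as e:print(k,e)
# collar top: bright low-sat
g=cv2.inRange(H["top"],(0,0,165),(180,45,255));z=np.zeros_like(g);z[235:262,355:385]=g[235:262,355:385]
n,l,s,c=cv2.connectedComponentsWithStats(z);i=1+np.argmax(s[1:,4]);m=(l==i).astype(np.uint8)
k=max(cv2.findContours(m,cv2.RETR_EXTERNAL,cv2.CHAIN_APPROX_NONE)[0],key=len)
e=cv2.minEnclosingCircle(k);print("collar",s[i],e,onz("top",*e[0],.04).round(4))
# depth segmentation
D=np.load("top0.npy");P=[]
for v in range(236,262):
    for u in range(355,386):
        p=dep("top",D,u,v)
        if .030<p[2]<.05:P.append((u,v))
P=np.array(P,np.float32);c,r=cv2.minEnclosingCircle(P);print("depth",c,r,P.mean(0),onz("top",*P.mean(0),.04).round(4), 'rexp',abs(proj("top",[[.417,-.269,.04]])-proj("top",[[.417,-.248,.04]]))[0])
# dark recess centre on collar top
d=cv2.inRange(H["top"],(0,0,0),(180,255,100));z=np.zeros_like(d);z[241:253,365:378]=d[241:253,365:378]
n,l,s,c=cv2.connectedComponentsWithStats(z);i=1+np.argmax(s[1:,4]);print("hole",c[i],s[i],onz("top",*c[i],.04).round(4))
P=[]
for v in range(185,250):
    for u in range(230,322):
        p=dep("top",D,u,v)
        if .088<p[2]<.11:P.append([u,v,*p])
P=np.array(P);print("nose",P.mean(0).round(4),len(P))
E
```

```text
red [300.5 235.2] [296 231  10   9  62] [293.6 224.6] [290 222   8   6  42] plane [ 0.4377 -0.1005  0.077 ] [ 0.4272 -0.1066  0.077 ] tri [ 0.4388 -0.1008  0.0704]
red2 attempt to get argmax of an empty sequence
blue [302.  218.6] [298 215   9   9  61] [302.6 218.1] [300 216   7   5  29] plane [ 0.4769 -0.1037  0.077 ] [ 0.4681 -0.1095  0.077 ] tri [ 0.4782 -0.1043  0.0713]
green [303.3 202. ] [299 198   9   9  60] [310.9 212.3] [308 211   7   4  21] plane [ 0.5166 -0.1066  0.077 ] [ 0.507  -0.1126  0.077 ] tri [ 0.5182 -0.1072  0.071 ]
brass [261.1 215.2] [254 208  15  14 108] [269.6 208.3] [264 205  12   7  47] plane [ 0.4837 -0.0082  0.076 ] [ 0.4748 -0.015   0.077 ] tri [ 0.4851 -0.0085  0.0712]
collar [364 239  16  17 150] ((371.46490478515625, 246.877197265625), 8.253947257995605) [ 0.4178 -0.2721  0.04  ]
depth (371.0, 246.75) 9.168660163879395 [370.88715 246.67316] [ 0.4183 -0.2708  0.04  ] rexp [8.74769929 0.11763969]
hole [371.33333333 246.5       ] [369 244   6   6  30] [ 0.4187 -0.2719  0.04  ]Traceback (most recent call last):
  File "<stdin>", line 28, in <module>
  File "h.py", line 15, in dep
    o,d=ray(n,u,v);return o+d*D[int(round(v)),int(round(u))]
        ~~~^^^^^^^
  File "h.py", line 6, in ray
    K,k1,T=cam(n)
           ~~~^^^
  File "h.py", line 4, in cam
    c=manip.camera_model(n);return np.array(c["mtx"]),c["k1"],np.array(c["world_to_cam"])
ValueError: time passes only in moves, steps and waits
```

```bash
sed -i 's/^def cam(n):/import functools\n@functools.lru_cache(None)\ndef cam(n):/' h.py
python3 - <<'E'
from meas import *
D=np.load("top0.npy");P=[]
for v in range(185,250):
    for u in range(230,322):
        p=dep("top",D,u,v)
        if .085<p[2]<.11:P.append([u,v,*p])
P=np.array(P);print("nose",P.round(4),P.mean(0).round(4))
for u,v in[(90,270),(120,210),(140,250),(80,330),(120,330),(160,300),(173,230),(135,175),(125,390),(250,230),(230,220)]:print(u,v,dep("top",D,u,v).round(3))
g=cv2.imread("pics/top0.png");h=cv2.cvtColor(g,cv2.COLOR_BGR2HSV)
# shoulder: brighter than dark disc
m=np.zeros(g.shape[:2],np.uint8);m[200:231,245:280]=(h[200:231,245:280,2]>115)*255
k=max(cv2.findContours(m,cv2.RETR_EXTERNAL,cv2.CHAIN_APPROX_NONE)[0],key=cv2.contourArea)
print(cv2.fitEllipse(k),[onz("top",*cv2.fitEllipse(k)[0],.07).round(4)],cv2.boundingRect(k))
b=cv2.resize(g[195:236,240:284],(704,656)[:2],interpolation=cv2.INTER_CUBIC);cv2.imwrite("pics/sp.png",cv2.resize(b,(600,560)))
E
```

```text
nose [[ 2.600e+02  2.090e+02  4.943e-01 -6.300e-03  9.440e-02]
 [ 2.590e+02  2.100e+02  4.913e-01 -4.300e-03  9.750e-02]
 [ 2.600e+02  2.100e+02  4.908e-01 -6.700e-03  1.000e-01]
 [ 2.610e+02  2.100e+02  4.905e-01 -9.100e-03  1.015e-01]
 [ 2.620e+02  2.100e+02  4.914e-01 -1.110e-02  9.720e-02]
 [ 2.630e+02  2.100e+02  4.918e-01 -1.330e-02  9.580e-02]
 [ 2.580e+02  2.110e+02  4.891e-01 -2.000e-03  9.640e-02]
 [ 2.590e+02  2.110e+02  4.882e-01 -4.500e-03  1.009e-01]
 [ 2.600e+02  2.110e+02  4.881e-01 -6.800e-03  1.017e-01]
 [ 2.610e+02  2.110e+02  4.879e-01 -9.200e-03  1.025e-01]
 [ 2.620e+02  2.110e+02  4.882e-01 -1.140e-02  1.011e-01]
 [ 2.630e+02  2.110e+02  4.888e-01 -1.350e-02  9.860e-02]
 [ 2.580e+02  2.120e+02  4.865e-01 -2.100e-03  9.800e-02]
 [ 2.590e+02  2.120e+02  4.859e-01 -4.600e-03  1.007e-01]
 [ 2.600e+02  2.120e+02  4.849e-01 -7.100e-03  1.054e-01]
 [ 2.610e+02  2.120e+02  4.859e-01 -9.100e-03  1.010e-01]
 [ 2.620e+02  2.120e+02  4.860e-01 -1.140e-02  1.006e-01]
 [ 2.630e+02  2.120e+02  4.866e-01 -1.360e-02  9.810e-02]
 [ 2.640e+02  2.120e+02  4.868e-01 -1.580e-02  9.74
[... 1243 characters left out ...]
0e+02  4.788e-01 -6.500e-03  9.020e-02]
 [ 2.610e+02  2.160e+02  4.784e-01 -8.900e-03  9.230e-02]
 [ 2.620e+02  2.160e+02  4.794e-01 -1.100e-02  8.790e-02]] [ 2.607907e+02  2.128372e+02  4.847000e-01 -8.500000e-03  9.730000e-02]
90 270 [0.342 0.327 0.194]
120 210 [0.465 0.277 0.196]
140 250 [0.384 0.227 0.196]
80 330 [0.224 0.336 0.193]
120 330 [0.227 0.255 0.194]
160 300 [0.286 0.197 0.136]
173 230 [0.444 0.193 0.086]
135 175 [0.59  0.313 0.035]
125 390 [ 0.073  0.307 -0.001]
250 230 [0.45  0.017 0.064]
230 220 [ 0.486  0.074 -0.001]
((261.18450927734375, 215.2519073486328), (21.179746627807617, 21.458219528198242), 155.40867614746094) [array([ 0.4848, -0.0082,  0.07  ])] (251, 205, 22, 22)
```

View pics/sp.png

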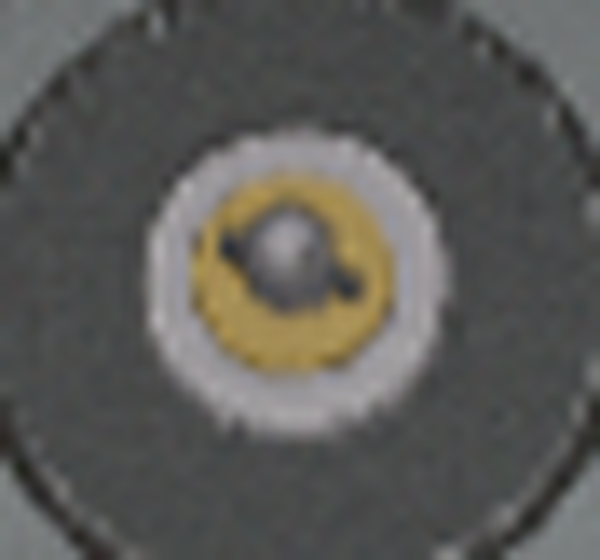

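```bash
python3 -m crank '[{"z":-4,"turn":-0.12},{"turn":-0.117},{"x":-1.8,"y":-4.2},{"x":-1.8,"y":-4.2},{"x":-1.8,"y":-4.2}]' 0
python3 -m crank '[{"x":-1.8,"y":-4.2},{"x":-1.8,"y":-4.2},{"x":-1.8,"y":-4.2},{"x":-1.8,"y":-4.2},{"x":-1.8,"y":-4.2}]'
python3 -m crank '[{"x":-1.8,"y":-4.2},{"x":-1.8,"y":-4.2},{"x":-1.8,"y":-4.2},{"x":-1.8,"y":-4.2},{}]'
```

```text
schema error: expected keys x, y, z, turn
schema error: expected keys x, y, z, turn
schema error: expected keys x, y, z, turn
```

```bash
python3 -m crank '[{"x":0,"y":0,"z":-4,"turn":-0.12},{"x":0,"y":0,"z":0,"turn":-0.117},{"x":-1.8,"y":-4.2,"z":0,"turn":0},{"x":-1.8,"y":-4.2,"z":0,"turn":0},{"x":-1.8,"y":-4.2,"z":0,"turn":0}]' 0
python3 -m crank '[{"x":-1.8,"y":-4.2,"z":0,"turn":0},{"x":-1.8,"y":-4.2,"z":0,"turn":0},{"x":-1.8,"y":-4.2,"z":0,"turn":0},{"x":-1.8,"y":-4.2,"z":0,"turn":0},{"x":-1.8,"y":-4.2,"z":0,"turn":0}]'
python3 -m crank '[{"x":-1.8,"y":-4.2,"z":0,"turn":0},{"x":-1.8,"y":-4.2,"z":0,"turn":0},{"x":-1.8,"y":-4.2,"z":0,"turn":0},{"x":-1.8,"y":-4.2,"z":0,"turn":0},{"x":0,"y":0,"z":0,"turn":0}]'
cat > go.py <<'E'
import sys;from h import *
from scipy.spatial.transform import Rotation as Ro
# how far from the present pose to a target x y z [yaw of tool y, deg]
s=manip.state();q=s["tool_rot"];R=Ro.from_quat([q[1],q[2],q[3],q[0]]).as_matrix()
t=np.array([float(a) for a in sys.argv[1:4]])
print("pos",s["tool_pos"].round(4),"yaw_y",np.degrees(np.arctan2(R[1,1],R[0,1])).round(1),"zaxis",R[:,2].round(3),"F",s["contact_force"].round(1),"t",s["time"],"q",s["joint_pos"].round(2))
print("tool cm",(R.T@(t-s["tool_pos"])*100).round(2))
E
python3 go.py .438 -.1005 .10
```

```text
time: 0.6
tool_pos: [0.2366, 0.4634, 0.2705]
tool_rot: [-0.0, 0.037, 0.999, -0.001]
contact_force: [1.1, -0.6, -0.1]
gripper_width: 0.145
grasp_force: 0.0
time: 1.1
tool_pos: [0.3104, 0.247, 0.2709]
tool_rot: [0.0, 0.037, 0.999, -0.0]
contact_force: [1.1, -0.4, 0.6]
gripper_width: -0.001
grasp_force: 0.0
time: 1.6
tool_pos: [0.3703, 0.0712, 0.2708]
tool_rot: [-0.0, 0.043, 0.999, -0.001]
contact_force: [-0.5, -0.0, -0.6]
gripper_width: -0.0
grasp_force: 0.0
pos [0.3703 0.0712 0.2708] yaw_y 85.1 zaxis [-0.    -0.002 -1.   ] F [-0.5 -0.  -0.6] t 1.6 q [-0.01 -0.62  2.09 -0.    1.67 -1.49]
tool cm [ -8.21 -16.51  17.11]
```

```bash
python3 -m crank '[{"x":-2.05,"y":-4.1,"z":0,"turn":0},{"x":-2.05,"y":-4.1,"z":0,"turn":0},{"x":-2.05,"y":-4.1,"z":3,"turn":0},{"x":-2.05,"y":-4.1,"z":3,"turn":0},{"x":0,"y":0,"z":4,"turn":0}]'
python3 -m crank '[{"x":0,"y":0,"z":4,"turn":0},{"x":0,"y":0,"z":2,"turn":0},{"x":0,"y":0,"z":0,"turn":0},{"x":0,"y":0,"z":0,"turn":0}]'
python3 go.py .438 -.1005 .10
python3 - <<'E'
from h import *
s=manip.state();I=[]
for n in("top","scene"):
    p,d=manip.grab_frame(n);p=p[:,:,::-1].copy();u,v=proj(n,[s["tool_pos"]])[0];print(n,u,v)
    np.save(n+"1.npy",d);cv2.imwrite(f"pics/{n}1.png",p)
    x0,y0=int(u)-40,int(v)-40
    c=cv2.resize(p[y0:y0+80,x0:x0+80],(400,400),interpolation=cv2.INTER_CUBIC)
    cv2.drawMarker(c,(int((u-x0+.5)*5),int((v-y0+.5)*5)),(255,0,255),cv2.MARKER_CROSS,14,1);I.append(c);print(x0,y0)
cv2.imwrite("pics/tip.png",np.hstack(I))
E
```

```text
time: 2.1
tool_pos: [0.438, -0.0898, 0.1773]
tool_rot: [0.002, 0.04, 0.999, -0.001]
contact_force: [0.5, -0.5, -0.4]
gripper_width: -0.001
grasp_force: 0.0
time: 2.5
tool_pos: [0.436, -0.086, 0.1168]
tool_rot: [-0.0, 0.037, 0.999, 0.0]
contact_force: [0.4, 0.4, 0.6]
gripper_width: -0.003
grasp_force: 0.0
pos [ 0.436  -0.086   0.1168] yaw_y 85.7 zaxis [-0.  0. -1.] F [0.4 0.4 0.6] t 2.5 q [-0.36 -0.3   2.13  0.    1.31 -1.86]
tool cm [-0.31 -1.43  1.68]
top 294.89888151395 233.13388431867403
254 193
scene 287.99476998695377 205.71537298691572
247 165
```

View pics/tip.png

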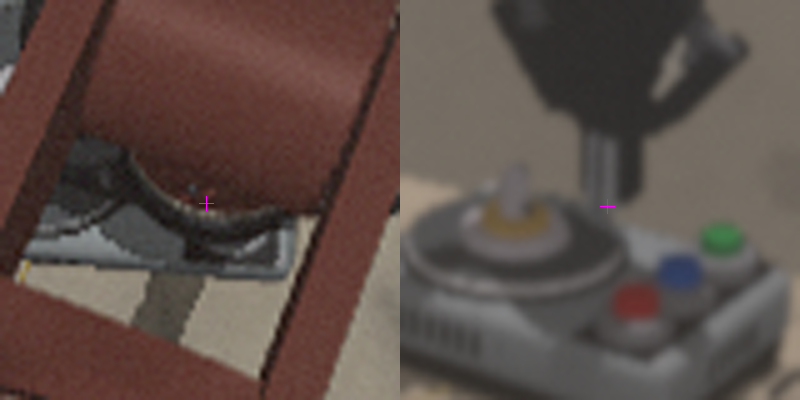

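```bash
python3 -m crank '[{"x":-0.3,"y":-1.45,"z":0,"turn":0},{"x":0,"y":0,"z":2.0,"turn":0},{"x":0,"y":0,"z":1.5,"turn":0},{"x":0,"y":0,"z":0.5,"turn":0},{"x":0,"y":0,"z":0.5,"turn":0}]'
python3 -m crank '[{"x":0,"y":0,"z":0,"turn":0},{"x":0,"y":0,"z":0,"turn":0}]'; python3 go.py .438 -.1005 .07
```

```text
time: 3.1
tool_pos: [0.4381, -0.1021, 0.0724]
tool_rot: [0.0, 0.038, 0.999, -0.0]
contact_force: [-2.9, 0.2, 4.1]
gripper_width: 0.002
grasp_force: 2.0
time: 3.3
tool_pos: [0.4384, -0.102, 0.0728]
tool_rot: [0.001, 0.038, 0.999, -0.001]
contact_force: [-1.6, -1.1, 3.2]
gripper_width: 0.002
grasp_force: 1.9
pos [ 0.4384 -0.102   0.0728] yaw_y 85.7 zaxis [ 0.001 -0.001 -1.   ] F [-1.6 -1.1  3.2] t 3.3 q [-0.39 -0.23  2.15 -0.    1.22 -1.89]
tool cm [0.05 0.14 0.28]
```

```bash
python3 -m crank '[{"x":0,"y":0,"z":0.2,"turn":0},{"x":0,"y":0,"z":0.2,"turn":0},{"x":0,"y":0,"z":0,"turn":0},{"x":0,"y":0,"z":0,"turn":0}]'
```

```text
time: 3.7
tool_pos: [0.4387, -0.102, 0.0708]
tool_rot: [0.0, 0.038, 0.999, -0.001]
contact_force: [-9.4, 0.0, 19.7]
gripper_width: -0.002
grasp_force: 9.3
```

```bash
python3 -m crank '[{"x":0,"y":0,"z":-1.5,"turn":0},{"x":0,"y":0,"z":-1.5,"turn":0},{"x":0,"y":0,"z":0,"turn":0},{"x":-3.9,"y":0.1,"z":0,"turn":0},{"x":0,"y":0,"z":0,"turn":0}]'
python3 -m crank '[{"x":0,"y":0,"z":1.5,"turn":0},{"x":0,"y":0,"z":0.8,"turn":0},{"x":0,"y":0,"z":0.5,"turn":0},{"x":0,"y":0,"z":0.2,"turn":0},{"x":0,"y":0,"z":0,"turn":0}]';python3 go.py .4772 -.104 .07
```

```text
time: 4.2
tool_pos: [0.4786, -0.1032, 0.0961]
tool_rot: [-0.0, 0.038, 0.999, 0.0]
contact_force: [-0.3, -0.3, 0.3]
gripper_width: -0.001
grasp_force: 0.0
time: 4.7
tool_pos: [0.476, -0.1029, 0.0707]
tool_rot: [-0.002, 0.038, 0.999, 0.001]
contact_force: [-11.7, 5.3, 24.7]
gripper_width: 0.001
grasp_force: 12.5
pos [ 0.476  -0.1029  0.0707] yaw_y 85.7 zaxis [-0.003  0.001 -1.   ] F [-11.7   5.3  24.7] t 4.7 q [-0.37 -0.12  2.06  0.    1.2  -1.86]
tool cm [-0.13 -0.1   0.07]
```

```bash
python3 -m crank '[{"x":0,"y":0,"z":-1,"turn":0},{"x":0,"y":0,"z":-1.5,"turn":0},{"x":0,"y":0,"z":0,"turn":0},{"x":0,"y":0,"z":-4,"turn":0},{"x":0,"y":0,"z":-2,"turn":0}]'
python3 -m crank '[{"x":1.1,"y":-4.3,"z":0,"turn":0},{"x":1.1,"y":-4.3,"z":0,"turn":0},{"x":1.1,"y":-4.3,"z":0,"turn":0},{"x":1.1,"y":-4.3,"z":0,"turn":0},{"x":0,"y":0,"z":0,"turn":0}]' 100
python3 -m crank '[{"x":0,"y":0,"z":0,"turn":0},{"x":0,"y":0,"z":0,"turn":0}]'
python3 go.py .4183 -.2715 .10
```

```text
time: 5.2
tool_pos: [0.4769, -0.1034, 0.154]
tool_rot: [0.001, 0.038, 0.999, -0.0]
contact_force: [-0.3, -0.2, 1.0]
gripper_width: -0.005
grasp_force: 0.0
time: 5.7
tool_pos: [0.4179, -0.2751, 0.152]
tool_rot: [-0.0, 0.041, 0.999, -0.001]
contact_force: [-0.0, 1.2, 0.0]
gripper_width: 0.844
grasp_force: 0.0
time: 5.9
tool_pos: [0.4197, -0.2704, 0.1518]
tool_rot: [-0.0, 0.038, 0.999, 0.001]
contact_force: [0.4, 0.4, -0.1]
gripper_width: 1.0
grasp_force: 0.0
pos [ 0.4197 -0.2704  0.1518] yaw_y 85.7 zaxis [-0.001  0.001 -1.   ] F [ 0.4  0.4 -0.1] t 5.9 q [-0.72 -0.19  1.98  0.    1.35 -2.22]
tool cm [ 0.13 -0.13  5.18]
```

```bash
python3 -m crank '[{"x":0.12,"y":-0.12,"z":3,"turn":0},{"x":0,"y":0,"z":3,"turn":0},{"x":0,"y":0,"z":3,"turn":0},{"x":0,"y":0,"z":3,"turn":0},{"x":0,"y":0,"z":2.4,"turn":0}]'
python3 -m crank '[{"x":0,"y":0,"z":0,"turn":0},{"x":0,"y":0,"z":0,"turn":0}]'
python3 -m crank '[{"x":0,"y":0,"z":0,"turn":0},{"x":0,"y":0,"z":0,"turn":0},{"x":0,"y":0,"z":0,"turn":0},{"x":0,"y":0,"z":0,"turn":0},{"x":0,"y":0,"z":0,"turn":0}]' 0
python3 go.py .4183 -.2715 .007
python3 - <<'E'
from h import *
p,d=manip.grab_frame("scene");u,v=map(int,proj("scene",[[.418,-.272,.03]])[0]);print(u,v)
cv2.imwrite("pics/grip.png",cv2.resize(p[v-45:v+45,u-60:u+60,::-1],(720,540),interpolation=cv2.INTER_CUBIC))
E
```

```text
time: 6.4
tool_pos: [0.4184, -0.2702, 0.0065]
tool_rot: [-0.001, 0.037, 0.999, 0.001]
contact_force: [-0.0, -0.4, -0.4]
gripper_width: 0.998
grasp_force: 0.0
time: 6.6
tool_pos: [0.4188, -0.2714, 0.0086]
tool_rot: [-0.0, 0.037, 0.999, 0.0]
contact_force: [1.9, -0.1, 0.5]
gripper_width: 0.995
grasp_force: 0.0
time: 7.1
tool_pos: [0.4197, -0.2735, 0.0103]
tool_rot: [0.001, 0.038, 0.999, -0.001]
contact_force: [-0.0, 1.0, 6.0]
gripper_width: 0.476
grasp_force: 61.1
pos [ 0.4197 -0.2735  0.0103] yaw_y 85.6 zaxis [ 0.002 -0.002 -1.   ] F [-0.  1.  6.] t 7.1 q [-0.73  0.01  2.06  0.    1.07 -2.22]
tool cm [0.15 0.19 0.33]
357 263
```

View pics/grip.png

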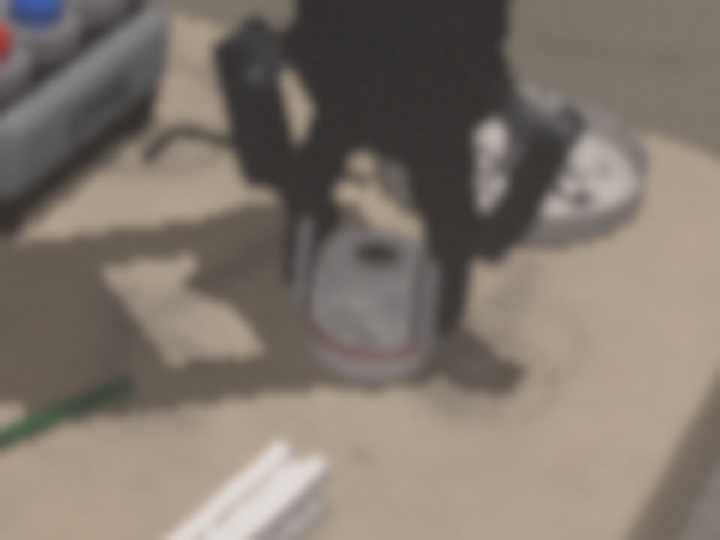

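```bash
python3 -m crank '[{"x":0,"y":0,"z":-1,"turn":0},{"x":0,"y":0,"z":-4,"turn":0},{"x":0,"y":0,"z":-4,"turn":0},{"x":0,"y":0,"z":-4,"turn":0},{"x":0,"y":0,"z":0,"turn":0}]'
python3 -m crank '[{"x":-0.77,"y":4.48,"z":0,"turn":0},{"x":-0.77,"y":4.48,"z":0,"turn":0},{"x":-0.77,"y":4.48,"z":0,"turn":0},{"x":-0.77,"y":4.48,"z":0,"turn":0},{"x":-0.77,"y":4.48,"z":0,"turn":0}]'
python3 -m crank '[{"x":-0.77,"y":4.48,"z":0,"turn":0},{"x":0,"y":0,"z":0,"turn":0},{"x":0,"y":0,"z":0,"turn":0},{"x":0,"y":0,"z":0,"turn":0}]'
python3 go.py .486 -.009 .117
python3 - <<'E'
from meas import *
p,d=manip.grab_frame("scene");u,v=map(int,proj("scene",[[.4848,-.009,.11]])[0]);print(u,v)
cv2.imwrite("pics/s2.png",p[:,:,::-1])
c=cv2.resize(p[v-35:v+40,u-50:u+50,::-1],(800,600),interpolation=cv2.INTER_CUBIC)
cv2.imwrite("pics/over.png",c)
E
```

```text
time: 7.65
tool_pos: [0.4216, -0.2753, 0.1461]
tool_rot: [0.005, 0.038, 0.999, -0.004]
contact_force: [1.1, -1.0, -1.0]
gripper_width: 0.476
grasp_force: 61.0
time: 8.15
tool_pos: [0.4733, -0.0502, 0.1379]
tool_rot: [-0.0, 0.038, 0.999, 0.0]
contact_force: [0.3, -0.3, -1.3]
gripper_width: 0.476
grasp_force: 61.1
time: 8.55
tool_pos: [0.4844, -0.0085, 0.138]
tool_rot: [-0.001, 0.038, 0.999, -0.0]
contact_force: [-0.2, -0.1, -1.2]
gripper_width: 0.477
grasp_force: 61.2
pos [ 0.4844 -0.0085  0.138 ] yaw_y 85.6 zaxis [-0.001 -0.    -1.   ] F [-0.2 -0.1 -1.2] t 8.55 q [-0.17 -0.21  2.02 -0.    1.33 -1.67]
tool cm [-0.17 -0.03  2.1 ]
269 194
```

View pics/over.png

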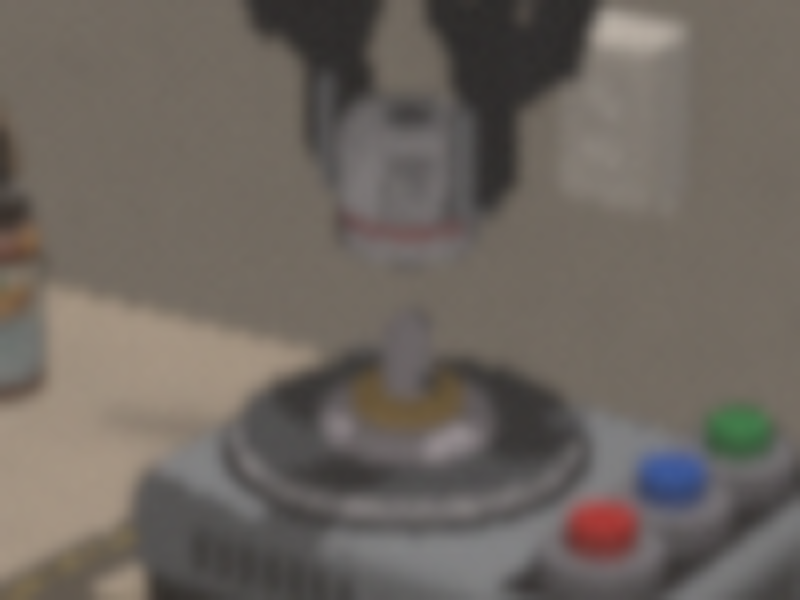

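```bash
python3 -m crank '[{"x":-0.12,"y":-0.03,"z":1.0,"turn":0},{"x":0,"y":0,"z":1.0,"turn":0},{"x":0,"y":0,"z":0.5,"turn":0},{"x":0,"y":0,"z":0.3,"turn":0},{"x":0,"y":0,"z":0,"turn":0}]'
python3 -m crank '[{"x":0,"y":0,"z":0.3,"turn":0},{"x":0,"y":0,"z":0.3,"turn":0},{"x":0,"y":0,"z":0,"turn":0}]'
python3 -m crank '[{"x":0,"y":0,"z":0.3,"turn":0},{"x":0,"y":0,"z":0,"turn":0},{"x":0,"y":0,"z":0,"turn":0}]'
```

```text
time: 9.1
tool_pos: [0.4856, -0.0085, 0.1096]
tool_rot: [-0.001, 0.038, 0.999, 0.0]
contact_force: [-0.1, -0.3, -0.1]
gripper_width: 0.479
grasp_force: 61.2
time: 9.4
tool_pos: [0.4859, -0.0083, 0.1042]
tool_rot: [-0.0, 0.038, 0.999, 0.0]
contact_force: [-0.5, -0.2, -1.2]
gripper_width: 0.474
grasp_force: 61.2
time: 9.7
tool_pos: [0.4861, -0.0083, 0.1015]
tool_rot: [-0.0, 0.038, 0.999, 0.0]
contact_force: [0.3, -0.1, -0.5]
gripper_width: 0.474
grasp_force: 61.2
```

```bash
python3 -m crank '[{"x":0,"y":0,"z":0.3,"turn":0},{"x":0,"y":0,"z":0.3,"turn":0},{"x":0,"y":0,"z":0,"turn":0}]'
python3 -m crank '[{"x":0,"y":0,"z":0.3,"turn":0},{"x":0,"y":0,"z":0.3,"turn":0},{"x":0,"y":0,"z":0,"turn":0},{"x":0,"y":0,"z":0,"turn":0}]'
```

```text
time: 10.0
tool_pos: [0.4857, -0.0083, 0.0949]
tool_rot: [-0.001, 0.038, 0.999, 0.0]
contact_force: [0.0, -0.9, -1.0]
gripper_width: 0.472
grasp_force: 61.2
time: 10.4
tool_pos: [0.4863, -0.0084, 0.0898]
tool_rot: [0.0, 0.038, 0.999, -0.0]
contact_force: [-0.0, 0.1, 1.4]
gripper_width: 0.473
grasp_force: 61.5
```

```bash
python3 -m crank '[{"x":0,"y":0,"z":0.1,"turn":0},{"x":0,"y":0,"z":0,"turn":0},{"x":0,"y":0,"z":0,"turn":0}]'; python3 go.py .486 -.0084 .08
```

```text
time: 10.7
tool_pos: [0.4865, -0.0084, 0.0894]
tool_rot: [0.0, 0.038, 0.999, -0.0]
contact_force: [-2.0, 1.4, 4.9]
gripper_width: 0.472
grasp_force: 62.0
pos [ 0.4865 -0.0084  0.0894] yaw_y 85.7 zaxis [ 0.001 -0.    -1.   ] F [-2.   1.4  4.9] t 10.7 q [-0.17 -0.15  2.06 -0.    1.24 -1.67]
tool cm [ 0.05 -0.    0.94]
```

```bash
python3 -m crank '[{"x":0,"y":0,"z":0.05,"turn":0.08},{"x":0,"y":0,"z":0,"turn":0.08},{"x":0,"y":0,"z":0,"turn":0}]' | egrep 'pos|force'
python3 -m crank '[{"x":0,"y":0,"z":0,"turn":0.08},{"x":0,"y":0,"z":0,"turn":0.08},{"x":0,"y":0,"z":0,"turn":0}]'| egrep 'pos|force'
python3 go.py .486 -.0084 .08
```

```text
tool_pos: [0.4871, -0.0086, 0.0898]
contact_force: [-3.5, 0.5, 9.1]
grasp_force: 62.2
tool_pos: [0.4869, -0.0088, 0.0899]
contact_force: [-3.6, -0.3, 8.3]
grasp_force: 62.2
pos [ 0.4869 -0.0088  0.0899] yaw_y 67.3 zaxis [ 0.001 -0.001 -1.   ] F [-3.6 -0.3  8.3] t 11.3 q [-0.17 -0.15  2.06 -0.    1.24 -1.34]
tool cm [ 0.1  -0.    0.99]
```

```bash
python3 -m crank '[{"x":0.05,"y":0,"z":0,"turn":0.08},{"x":0,"y":0,"z":0,"turn":0.08},{"x":0,"y":0,"z":0,"turn":0}]' | egrep 'pos|force'
python3 go.py .486 -.0084 .08
```

```text
tool_pos: [0.4868, -0.0087, 0.0899]
contact_force: [-2.2, -0.2, 8.3]
grasp_force: 62.1
pos [ 0.4868 -0.0087  0.0899] yaw_y 58.1 zaxis [ 0.002 -0.001 -1.   ] F [-2.2 -0.2  8.3] t 11.6 q [-0.17 -0.15  2.06 -0.    1.23 -1.18]
tool cm [ 0.09 -0.01  0.99]
```

```bash
python3 -m crank '[{"x":0,"y":0,"z":0,"turn":0.08},{"x":0,"y":0,"z":0,"turn":0.08},{"x":0,"y":0,"z":0,"turn":0}]'| egrep 'pos|force'
python3 go.py .486 -.0084 .08
```

```text
tool_pos: [0.4868, -0.0088, 0.0898]
contact_force: [-2.6, -0.3, 7.1]
grasp_force: 62.1
pos [ 0.4868 -0.0088  0.0898] yaw_y 48.9 zaxis [ 0.002 -0.001 -1.   ] F [-2.6 -0.3  7.1] t 11.9 q [-0.17 -0.15  2.06 -0.    1.23 -1.02]
tool cm [ 0.08 -0.02  0.98]
```

```bash
python3 -m crank '[{"x":0,"y":0,"z":0,"turn":0.08},{"x":0,"y":0,"z":0,"turn":0.08},{"x":0,"y":0,"z":0,"turn":0}]'| egrep 'pos|force'
python3 go.py .486 -.0084 .08
```

```text
tool_pos: [0.4864, -0.0085, 0.0891]
contact_force: [-1.8, -1.5, 6.8]
grasp_force: 61.9
pos [ 0.4864 -0.0085  0.0891] yaw_y 39.8 zaxis [ 0.002 -0.001 -1.   ] F [-1.8 -1.5  6.8] t 12.2 q [-0.17 -0.15  2.06 -0.    1.23 -0.87]
tool cm [ 0.03 -0.02  0.91]
```

```bash
python3 -m crank '[{"x":0,"y":0,"z":0,"turn":0.08},{"x":0,"y":0,"z":0,"turn":0.06},{"x":0,"y":0,"z":0,"turn":0}]'| egrep 'pos|force'
python3 go.py .486 -.0084 .08
```

```text
tool_pos: [0.4856, -0.0081, 0.0877]
contact_force: [0.6, 0.2, 0.1]
grasp_force: 61.3
pos [ 0.4856 -0.0081  0.0877] yaw_y 31.9 zaxis [ 0.  0. -1.] F [0.6 0.2 0.1] t 12.5 q [-0.17 -0.15  2.06  0.    1.23 -0.73]
tool cm [-0.04  0.02  0.77]
```

```bash
python3 -m crank '[{"x":0,"y":0,"z":0.1,"turn":0.05},{"x":0,"y":0,"z":0.1,"turn":0},{"x":0,"y":0,"z":0.1,"turn":0},{"x":0,"y":0,"z":0,"turn":0}]'| egrep 'pos|force'
python3 - <<'E'
from h import *
print(manip.state()["ft_torque"].round(3))
E
```

```text
tool_pos: [0.4855, -0.0081, 0.0851]
contact_force: [-1.7, 0.9, 3.1]
grasp_force: 61.6
[ 0.078  0.314 -0.042]
```

```bash
python3 -m crank '[{"x":0,"y":0,"z":0.2,"turn":0},{"x":0,"y":0,"z":0.1,"turn":0},{"x":0,"y":0,"z":0,"turn":0},{"x":0,"y":0,"z":0,"turn":0}]'| egrep 'pos|force'
python3 - <<'E'
from h import *
print(manip.state()["ft_torque"].round(3))
E
```

```text
tool_pos: [0.4858, -0.0082, 0.0823]
contact_force: [-2.0, 2.6, 5.3]
grasp_force: 61.9
[0.071 0.418 0.051]
```

```bash
python3 -m crank '[{"x":0,"y":0,"z":0.15,"turn":0},{"x":0,"y":0,"z":0.1,"turn":0},{"x":0,"y":0,"z":0,"turn":0},{"x":0,"y":0,"z":0,"turn":0}]'| egrep 'pos|force'
python3 go.py .486 -.0084 .08
```

```text
tool_pos: [0.4859, -0.0082, 0.0804]
contact_force: [-3.8, 1.0, 8.4]
grasp_force: 62.1
pos [ 0.4859 -0.0082  0.0804] yaw_y 29.0 zaxis [ 0. -0. -1.] F [-3.8  1.   8.4] t 13.7 q [-0.17 -0.14  2.06  0.    1.22 -0.68]
tool cm [-0.03 -0.    0.04]
```

```bash
python3 -m crank '[{"x":0,"y":0,"z":0.1,"turn":0},{"x":0,"y":0,"z":0,"turn":0},{"x":0,"y":0,"z":0,"turn":0}]'| egrep 'pos|force'
python3 go.py .486 -.0084 .08
```

```text
tool_pos: [0.4859, -0.0081, 0.0803]
contact_force: [-6.6, 1.4, 13.5]
grasp_force: 62.7
pos [ 0.4859 -0.0081  0.0803] yaw_y 29.0 zaxis [-0.001  0.    -1.   ] F [-6.6  1.4 13.5] t 14.0 q [-0.17 -0.14  2.06 -0.    1.22 -0.68]
tool cm [-0.03 -0.    0.03]
```

```bash
python3 -m crank '[{"x":0,"y":0,"z":0,"turn":0.05},{"x":0,"y":0,"z":0,"turn":0},{"x":0,"y":0,"z":0,"turn":0}]'| egrep 'pos|force'
python3 go.py .486 -.0084 .08;python3 -m crank '[{"x":0.05,"y":0.03,"z":0.03,"turn":-0.08},{"x":0,"y":0,"z":0,"turn":0},{"x":0,"y":0,"z":0,"turn":0}]'| egrep 'pos|force'
python3 go.py .486 -.0084 .08
python3 - <<'E'
from h import *
print(manip.state()["ft_torque"].round(3))
p,d=manip.grab_frame("scene");u,v=map(int,proj("scene",[[.4848,-.009,.09]])[0])
cv2.imwrite("pics/home.png",cv2.resize(p[v-35:v+40,u-50:u+50,::-1],(800,600),interpolation=cv2.INTER_CUBIC))
E
```

```text
tool_pos: [0.4865, -0.0084, 0.0803]
contact_force: [-4.5, 0.6, 11.6]
grasp_force: 62.5
pos [ 0.4865 -0.0084  0.0803] yaw_y 26.1 zaxis [ 0.001 -0.001 -1.   ] F [-4.5  0.6 11.6] t 14.3 q [-0.17 -0.14  2.06 -0.    1.22 -0.63]
tool cm [ 0.02 -0.04  0.03]
tool_pos: [0.4864, -0.0082, 0.0803]
contact_force: [-5.6, -1.0, 13.2]
grasp_force: 62.7
pos [ 0.4864 -0.0082  0.0803] yaw_y 30.7 zaxis [ 0.001 -0.001 -1.   ] F [-5.6 -1.  13.2] t 14.6 q [-0.17 -0.14  2.06 -0.    1.22 -0.7 ]
tool cm [-0.   -0.04  0.03]
[-0.114  1.128  0.116]
```

View pics/home.png

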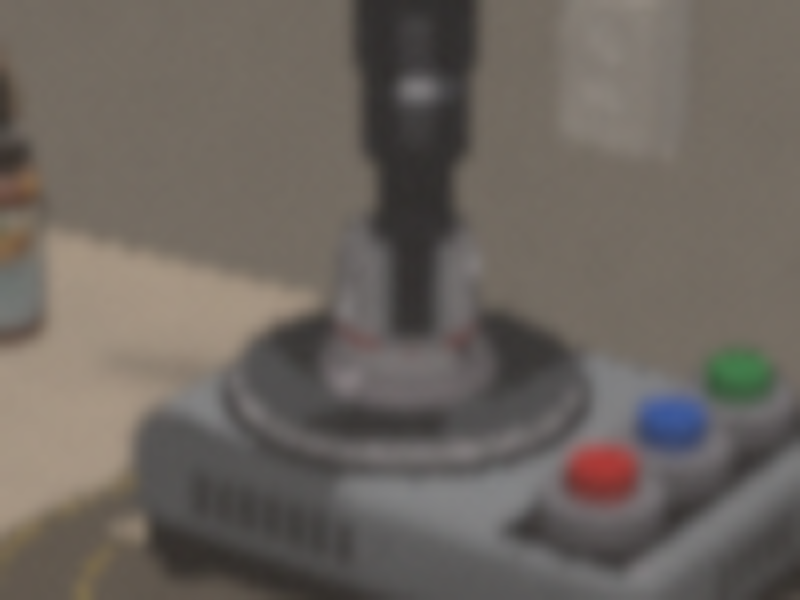

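```bash
python3 -m crank '[{"x":0,"y":0,"z":0.02,"turn":0},{"x":0,"y":0,"z":0,"turn":0},{"x":0,"y":0,"z":0,"turn":0},{"x":0,"y":0,"z":0,"turn":0},{"x":0,"y":0,"z":0,"turn":0}]'; python3 -c "
from plant import manip
print(manip.job_done())"
```

```text
time: 15.15
tool_pos: [0.4864, -0.0081, 0.0803]
tool_rot: [0.001, 0.495, 0.869, -0.0]
contact_force: [-6.8, -0.3, 14.4]
gripper_width: 0.474
grasp_force: 62.9
the job is handed in; nothing more can be done
None
```

I pressed and released red, then blue (never green); the collar is over the cross-pin and, as height and force readings indicate, fully home, held down at about 14 N, with the job handed in at about 15 s.

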